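Fit up an exhaust flange for tacking

ROBOT

A 7-joint arm with a two-finger parallel gripper is mounted at the origin on the work surface. World frame = base frame: x ahead of the robot, y to its left, z up, the work surface at z = 0. Lengths are in m, angles in rad, forces in N, time in s.
With the tool pointing down it reaches from about 0.35 to 0.9 m from the base axis. Payload 8.1 kg.
Tool frame: the origin (TCP) lies between the finger pads; the fingertips stand 8 mm ahead of it and the grasp point (between the pads) lies 11 mm behind it (arm.tcp_to_tips is the distance from the TCP to the fingertips, in m); z points along the fingers, x is the direction in which the jaws open and shut, and the axes are right-handed (so a half turn about z gives the same grasp; the last joint's range is limited). The gripper opens to 92 mm and grips with 3 to 60 N. Pads are 19 mm wide; open, the fingers measure 130 mm over their backs; the gripper's body (75 mm by 190 mm) begins 47 mm behind the grasp point.
Start: joints at [1.146, 0.434, 0.025, 1.573, -0.012, 1.134, -0.075], TCP at [0.198, -0.593, 0.235] pointing down, gripper open.
Joint ranges: [-2.62, 2.62], [-0.44, 2.09], [-1.27, 1.32], [0.08, 2.57], [-1.32, 4.46], [0.12, 2], [-2.74, 2.74]. Speed limits (rad/s): [2.22, 2.22, 3.01, 3.01, 3.14, 3.14, 3.14].

INTERFACE

Orientations are given as a rotation vector (axis times angle).
In Python, from cell import arm, eyes gives the robot as it stands.
- The arm moves only by the tool play_rows, never from a script. Its argument "rows" is a list of rows, each a list of 3 entries, a list of its own where there are three numbers: the shift along the tool's x, y, z each as a share of 50 cm, from -1 to 1, then the turn, a rotation vector about the tool's x, y, z each as a share of 60 degrees, from -1 to 1, then the opening, from -1 (shut) to 1 (fully open), so that 0 is half open. In form: [[[dx, dy, dz], [ax, ay, az], grip], ...]. A call has 1 to 10 rows; each row is the pose to reach, as a shift and turn from the pose commanded when the call began, along the tool's axes at that moment; what a row does not reach only later rows make up. A row lasts 1/10 s, in which the tool goes at most 50 mm and 8.59 degrees, less where a joint would pass 70% of its speed; a pose out of reach is approached as far as the arm can. A call with a number of a shift or a turn outside -1 to 1 is refused whole. A call with a gripper value outside its range is refused whole. The fingers move at their own pace and stop on an object; "newtons" is the grip in N (left out, the last holds). Time passes only in rows, so rows that repeat a pose let the fingers close. It gives the time, the measured TCP pose, the force and the opening at its end, in the units of the state.
- arm.observe(): the state, without advancing time (a new reading comes with each control period).
- eyes.get_image(name): name is "scene" or "top"; returns (picture, depth): 384x512x3 uint8, red, green, blue; 384x512 float32, m along the optical axis (not along the pixel's ray), 0 where there is no reading.
- eyes.get_calibration(name): a dict with "intrinsics" (3x3 intrinsics, pixels), "k1" (the pictures are not rectified: a ray, as slopes to the right and down, at radius r is drawn at 1 + k1 r^2 times it, then the intrinsics apply), "R" (3x3) and "t" (3): a world point X has camera coordinates R X + t. Camera axes: x right, y down, z forward; pixel columns grow to the right and rows downward; lengths in m; the calibration is good to about 2 mm. A picture is of the moment at which its call begins. get_calibration takes no time and is no camera call.
- arm.sign_off(): hands the job in, once; it reports no verdict.
The state is a dict: "clock": time; "joints": joint angles; "dq": joint speeds; "joint_efforts": joint torques, N m; "position": TCP position; "ee_rot": TCP orientation; "force": force on the tool from outside, world axes, zero at the start; "ft_torque": the same for the moment, N m; "width": opening from 0.0 (shut) to 1.0 (fully open).
Only numpy, scipy, OpenCV 4.12 (cv2) and the standard library are available. Lean on these libraries where they do the work, as an engineer would, in place of code of your own. Each camera call takes 0.05 s, during which the arm holds its last target.

TASK

Stand the pipe stub in the cup of the tilting weld stand, pushed fully home, and let go of it. Then pick up the loose two-bolt flange, tilt it to match the sloping end of the stub and hold it there, centred on the pipe and flush all round with light but firm pressure, ready for tack welding: the program finishes while the gripper still holds it so. Do not ram the flange on or shift the clamped tilt of the cup, and leave the hammer, wire brush and flexible pipe where they lie.

Things in the scene. Friction and masses are not known exactly. Their poses are not given: they have to be found in the camera images.
- stub_mid (a point): Pipe stub: plain steel tube, outside diameter 42 mm, wall 3 mm, length 140 mm, both ends cut square (either may go down), about 0.4 kg. It starts standing loose and upright on the bench, left or right of the stand. The point is its centre, 70 mm from each end; z runs along the tube, upward at the start; x and y mean nothing (round).
- flange_mid (a point): Loose two-bolt flange: flat steel plate 12 mm thick, 102 mm long (x), 60 mm wide (y) between parallel flats 30 mm long, tapering to rounded ears; bore 36 mm like the stub's; about 0.33 kg. It starts flat on the bench, on the stand's other side. The point is its centre, 6 mm from each face; z is square to the faces. Either face may go on the stub, turned any way about the pipe.
- cup_mouth (a point): Centre of the rim of the weld stand's cup. z points out along the bore, which leans 9 to 21 degrees from upright (differs each time) towards the stand's robot side; y is level, along the trunnions. Bore 45 mm, flared to 57 mm over the last 12 mm; outside 60 to 70 mm. The seated stub stands 80 mm out; with 1.5 mm play all round it may lean up to about 5 degrees in the cup.
- cup_floor (a point): Centre of the cup's flat inner floor, 60 mm below the rim along the bore; same axes as the cup mouth.
- stand: Tilting weld stand bolted to the bench, base 150 x 130 x 12 mm; origin under its middle, y along the trunnions. Trunnion axis 85 mm up, 40 mm below the cup's rim; cheeks 42 to 54 mm either side reach 28 mm above the axis; a clamp lever sticks out to 88 mm at +y, below the axis. The tilt is clamped and holds against ordinary working forces.
- hammer: Bystander: hammer, wooden handle, 260 mm long, lying on the bench; origin under its middle, x along the handle towards the head. About 30 mm high.
- brush: Bystander: wooden wire brush, 240 mm long, lying on the bench with its bristles up; origin under its middle, x along it. 35 mm high.
- flexpipe: Bystander: corrugated flexible exhaust pipe with a flange at each end, 180 mm long, lying on the bench; origin under its middle, x along it. 60 mm high, 102 mm wide at the flanges.
Mind the look-alikes: they are no part of the job. Leave any pink or red look-alike of the stand alone.

How it is judged:
On the way:
1. the stub stands fully home in the cup and has been let go (distance between stub_mid and cup_floor below 0.0755 m and angle between the z axis of stub_mid and the z axis of cup_mouth, either way round below 0.12 rad and contact force between the fingers and stub below 0.1 N), for 0.2 s.
At the end, for the whole second after the job is handed in: Stub home in the cup (within 5 mm of the floor) and clear of the fingers; flange gripped (over 20 N), centred on the stub within 5 mm in the stub's x and y, within 2 degrees of flush, seated within 2 mm, pressed on with 5 to 40 N, at rest and well above the bench (distance between stub_mid and cup_floor below 0.0755 m and angle between the z axis of stub_mid and the z axis of cup_mouth, either way round below 0.12 rad and angle between the z axis of flange_mid and the z axis of stub_mid, either way round below 0.035 rad and distance between flange_mid and stub_mid below 0.078 m and x of flange_mid in the frame of stub_mid between -0.005 and 0.005 m and y of flange_mid in the frame of stub_mid between -0.005 and 0.005 m and height (world z) of flange_mid above 0.15 m and contact force between flange and stub between 5 and 40 N and contact force between the fingers and flange above 20 N and contact force between the fingers and stub below 0.5 N and linear speed of flange below 0.01 m/s); the arm keeps its last pose, push and grip.
It fails at once if the flange is rammed onto the stub (more than 80 N) (contact force between flange and stub above 80 N).
It fails at once if the clamped tilt of the cup is shifted (mouth moved more than 3 mm) (distance of cup_mouth from where it was at the start of the episode above 0.003 m).
It fails at once if the hammer is disturbed (moved more than 20 mm) (distance of hammer from where it was at the start of the episode above 0.02 m).
It fails at once if the wire brush is disturbed (moved more than 20 mm) (distance of brush from where it was at the start of the episode above 0.02 m).
It fails at once if the flexible pipe is disturbed (moved more than 20 mm) (distance of flexpipe from where it was at the start of the episode above 0.02 m).
It also fails if it takes over 58 s, if anything falls off the work surface, if the arm or the gripper's body presses on something with over 40 N, if the wrist force passes 120 N, or if a joint passes its speed limit or range.

## Working session

There is one attempt and no reset: what is moved stays moved. The work goes in short steps, Python scripts to look and compute and a tool call to move; the robot and the scene stay as the last step left them, time stands still between calls to the robot, and variables do not carry over. Pictures are saved under pics/ and viewed, and the job is handed in when it is done.

Besides the shell and the picture viewer there is one more tool, called after "Call:" as name(argument=value, ...) on one line, values as JSON. play_rows: Moves the arm, as the interface text tells. Its arguments: {"type":"object","properties":{"rows":{"type":"array","items":{"type":"array"}},"newtons":{"type":"number"}},"required":["rows"]}

```bash
ls; mkdir -p pics; python3 - <<'E'
from cell import arm, eyes
import cv2,numpy as np
for n in("scene","top"):
    im,d=eyes.get_image(n); np.savez(f"{n}0.npz",im=im,d=d)
    cv2.imwrite(f"pics/{n}0.png",cv2.resize(im[:,:,::-1],(800,600),interpolation=cv2.INTER_CUBIC))
    print(n,{k:np.round(v,4).tolist() for k,v in eyes.get_calibration(n).items()})
print(arm.observe(),arm.tcp_to_tips)
E
```

```text
pics
scene {'intrinsics': [[387.0975, 0.0, 261.1428], [0.0, 387.0975, 194.0589], [0.0, 0.0, 1.0]], 'k1': -0.0665, 'R': [[-0.7086, 0.7053, -0.0202], [0.468, 0.4484, -0.7615], [-0.5281, -0.549, -0.6479]], 't': [0.3836, -0.1753, 1.4153]}
top {'intrinsics': [[360.4345, 0.0, 256.1171], [0.0, 360.4345, 191.6145], [0.0, 0.0, 1.0]], 'k1': 0.0166, 'R': [[-0.0274, -0.9996, -0.0031], [-0.9938, 0.0276, -0.1079], [0.108, 0.0002, -0.9942]], 't': [0.0079, 0.5446, 0.9316]}
{'clock': 0.1, 'joints': array([ 1.14638851,  0.43517568,  0.02500347,  1.57396876, -0.01156356,
        1.13401928, -0.07508324]), 'dq': array([ 0.00061057, -0.00167223, -0.00191011, -0.00237096,  0.00148715,
        0.00017104,  0.00061422]), 'joint_efforts': array([ 1.93076266e-03, -6.69130468e+01,  9.87210497e-01, -3.15145576e+01,
       -6.06437470e-02,  3.74386122e-02,  4.95641007e-05]), 'position': array([ 0.1974627 , -0.59252877,  0.23402435]), 'ee_rot': array([-2.54802959e+00,  1.83652872e+00,  1.96572177e-03]), 'force': array([ 0.2872594 , -0.44568599, -0.12252066]), 'ft_torque': array([ 0.00564943,  0.04592493, -0.03654869]), 'width': 1.0002798360139453} 0.008
```

View pics/scene0.png

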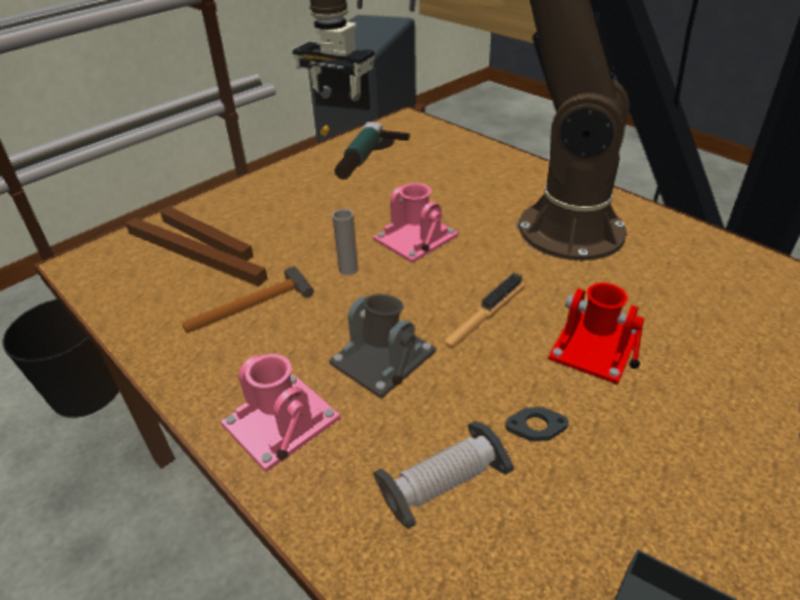

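View pics/top0.png

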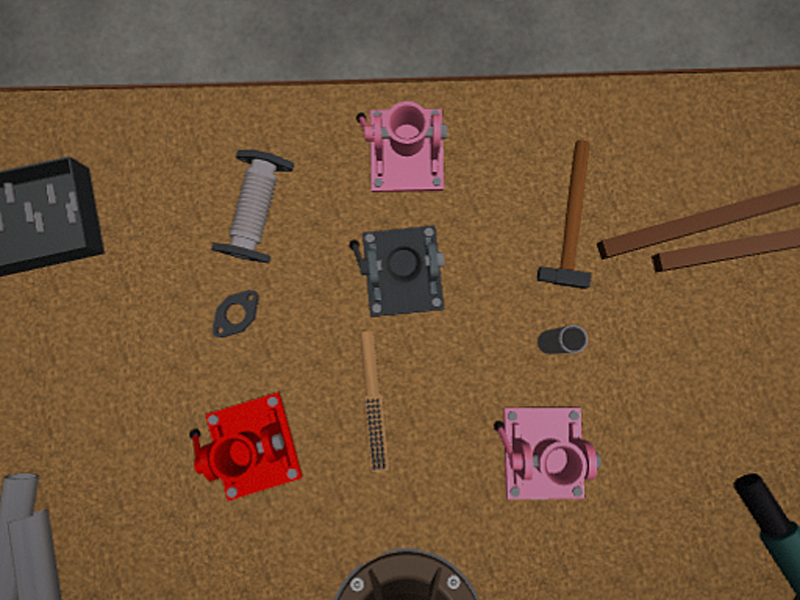

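Candidates (pixels in the 800x600 top view):
- **Stub:** the standing tube at (563,339). Others that could pass for it: the flexpipe at (252,203) and the grey rods at (20,530).
- **Flange:** the loose plate at (236,313). Others: the flexpipe end flanges at (265,160) and (241,252).
- **Stand:** the dark grey one at (403,265). Others: the pink ones at (407,150) and (545,453), and the red one at (245,450).

I choose the standing tube, the loose plate and the grey stand, and will check them in close crops.

```bash
cat > h.py <<'E'
import numpy as np,cv2
from scipy.spatial.transform import Rotation as Rn
from cell import arm, eyes
def cal(n):
    c=eyes.get_calibration(n); return c
def ray(n,uv):
    c=cal(n);uv=np.atleast_2d(np.asarray(uv,float))
    p=cv2.undistortPoints(uv.reshape(-1,1,2),c["intrinsics"],np.array([c["k1"],0,0,0.])).reshape(-1,2)
    d=np.c_[p,np.ones(len(p))]@c["R"]; o=-c["R"].T@c["t"]
    return o,d
def plane(n,uv,z):
    o,d=ray(n,uv); return o+d*((z-o[2])/d[:,2])[:,None]
def proj(n,X):
    c=cal(n); p,_=cv2.projectPoints(np.atleast_2d(np.asarray(X,float)),cv2.Rodrigues(c["R"])[0],c["t"],c["intrinsics"],np.array([c["k1"],0,0,0.])); return p.reshape(-1,2)
def pts(n,d):
    v,u=np.mgrid[:384,:512]; o,r=ray(n,np.c_[u.ravel(),v.ravel()])
    return (o+r*d.ravel()[:,None]).reshape(384,512,3)
E
python3 - <<'E'
import numpy as np,cv2
t=np.load("top0.npz")["im"];s=np.load("scene0.npz")["im"]
def cr(im,u,v,w=40):
    return cv2.resize(im[v-w:v+w,u-w:u+w,::-1],(400,300) if 0 else (390,390),interpolation=cv2.INTER_NEAREST)
a=np.hstack([cr(t,360,217),cr(t,258,170)]);b=np.hstack([cr(t,151,200),cr(s,245,222)])
cv2.imwrite("pics/c1.png",cv2.resize(np.vstack([a,b]),(600,600)))
E
```

```text
(no output)
```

View pics/c1.png

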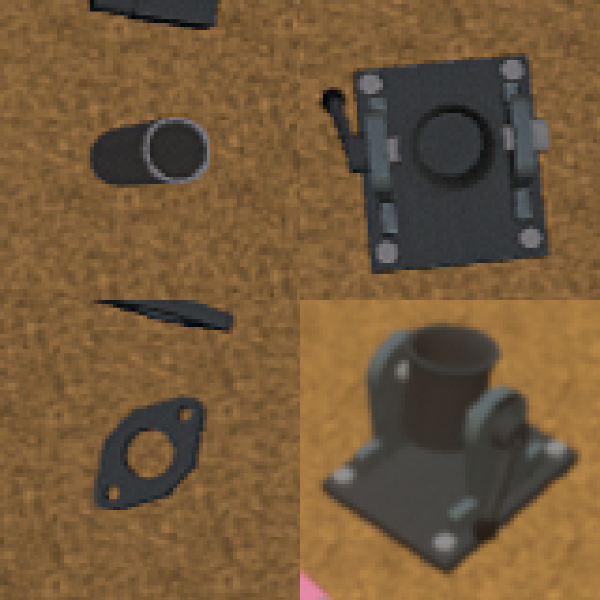

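The crops confirm the tube (top left), the grey stand with its lever at +y (right) and the loose flange (bottom left). Next I measure them.

```bash
python3 - <<'E'
from h import *
Z={n:np.load(n+"0.npz") for n in("top","scene")}
P={n:pts(n,Z[n]["d"]) for n in Z}
d=Z["top"]["d"];pt=P["top"]
print("bench z",np.nanmedian(pt[250:300,200:230,2]), pt[250:300,200:230,2].std(),np.median(P["scene"][300:330,200:230,2]))
# stub ring
im=Z["top"]["im"]
sub=pt[195:240,335:385].reshape(-1,3); m=abs(sub[:,2]-.14)<.006
print("stub top depth",m.sum(),sub[m].mean(0),sub[m].min(0),sub[m].max(0))
g=im[195:240,335:385].astype(int); ring=((g.min(2)>95)&(g.max(2)-g.min(2)<40)).astype(np.uint8)
c=max(cv2.findContours(ring,cv2.RETR_EXTERNAL,cv2.CHAIN_APPROX_NONE)[0],key=cv2.contourArea)
e=cv2.fitEllipse(c);print("ring",e,plane("top",np.array(e[0])+[335,195],.14))
# flange
g=im[180:220,130:172].astype(int); mk=((g[:,:,0]-g[:,:,2]<12)&(g.max(2)<110)).astype(np.uint8)
cs,h=cv2.findContours(mk,cv2.RETR_CCOMP,cv2.CHAIN_APPROX_NONE)
for c,hh in zip(cs,h[0]):
    if len(c)<8: continue
    cc=plane("top",c.reshape(-1,2)+[130.,180.],.012)[:,:2].astype(np.float32)
    print("flange",len(c),hh[3],cv2.minAreaRect(cc),cv2.fitEllipse(cc))
# depth near flange
sub=pt[180:220,130:172].reshape(-1,3);m=mk.ravel()>0;print("fl z",np.median(sub[m,2]),sub[m].mean(0))
for n in P:
    q=P[n].reshape(-1,3); m=(q[:,0]>.3)&(abs(q[:,0]-.60)<.12)&(abs(q[:,1])<.12)
    print(n,np.histogram(q[m,2],bins=np.arange(0,.15,.01)))
E
```

```text
bench z -0.00024968014101461877 0.044047865817632086 -0.00034007184120471434
stub top depth 90 [ 0.46688402 -0.26363855  0.13936834] [ 0.4471691  -0.28371417  0.13457332] [ 0.4871174  -0.24256778  0.14349399]
ring ((30.060876846313477, 26.873987197875977), (5.492891311645508, 11.007800102233887), 110.9403076171875) [[ 0.45465812 -0.2590442   0.14      ]]
flange 84 -1 ((0.5305629372596741, 0.2796649634838104), (0.06626253575086594, 0.08727876842021942), 79.16437530517578) ((0.5306016802787781, 0.27961716055870056), (0.056704334914684296, 0.09280825406312943), 46.12382888793945)
flange 13 0 ((0.5032678246498108, 0.3053738474845886), (0.013593506999313831, 0.01123305968940258), 44.35346221923828) ((0.5035229921340942, 0.3054371774196625), (0.01245883572846651, 0.01426188088953495), 121.89771270751953)
flange 39 0 ((0.531024694442749, 0.2799351215362549), (0.03700147196650505, 0.03773421049118042), 44.405948638916016) ((0.5304928421974182, 0.2793578505516052), (0.03723805397748947, 0.03950126841664314), 75.23688507080078)
flange 13 0 ((0.5588324666023254, 0.2529774308204651), (0.011719751171767712, 0.013325206935405731), 44.45884704589844) ((0.5579610466957092, 0.2530896067619324), (0.012301704846322536, 0.014495440758764744), 51.96708679199219)
fl z 0.011569551707481807 [0.52954173 0.27665545 0.02233307]
top (array([2372, 1290,   63,   56,   38,   30,  229,   41,   46,  152,  122,
        261,  167,   42]), array([0.  , 0.01, 0.02, 0.03, 0.04, 0.05, 0.06, 0.07, 0.08, 0.09, 0.1 ,
       0.11, 0.12, 0.13, 0.14]))
scene (array([1742,  756,  115,   82,   81,   72,  125,  137,  150,  239,  227,
        202,   94,   12]), array([0.  , 0.01, 0.02, 0.03, 0.04, 0.05, 0.06, 0.07, 0.08, 0.09, 0.1 ,
       0.11, 0.12, 0.13, 0.14]))
```

```bash
python3 - <<'E'
from h import *
from scipy.optimize import least_squares
Z={n:np.load(n+"0.npz") for n in("top","scene")}
P={n:pts(n,Z[n]["d"]) for n in Z}
q=P["top"].reshape(-1,3)
m=(abs(q[:,0]-.6)<.12)&(abs(q[:,1])<.12)&(q[:,2]>.055)&(q[:,2]<.075)
f=q[m]; c=np.median(f,0); f=f[np.linalg.norm(f-c,axis=1)<.024]
A=np.c_[f[:,:2],np.ones(len(f))]
for _ in range(3):
    s=np.linalg.lstsq(A,f[:,2],rcond=None)[0]; r=f[:,2]-A@s; k=abs(r)<2.5*r.std()+1e-4; f,A=f[k],A[k]
nn=np.array([-s[0],-s[1],1]);nn/=np.linalg.norm(nn)
print("floor",len(f),f.mean(0),r.std(),nn,np.degrees(np.arccos(nn[2])),f.min(0),f.max(0))
# rim: top points
m=(abs(q[:,0]-f[:,0].mean())<.06)&(abs(q[:,1]-f[:,1].mean())<.039)&(q[:,2]>.10)
print(m.sum(),q[m].min(0),q[m].max(0),q[m].mean(0))
# base bolts: detect bright in top
im=Z["top"]["im"][130:205,215:300].astype(int); mk=((im.min(2)>85)&(im.max(2)-im.min(2)<25)).astype(np.uint8)
n,l,st,ce=cv2.connectedComponentsWithStats(mk)
for i in range(1,n):
    if st[i,4]>5: print(st[i,4],ce[i]+[215,130],plane("top",ce[i]+[215,130],.016)[0][:2])
# base plate outline
base=q[(abs(q[:,0]-.62)<.12)&(abs(q[:,1])<.085)&(q[:,2]>.007)&(q[:,2]<.02)]
print("base",cv2.minAreaRect(base[:,:2].astype(np.float32)))
# cylinder fit using both clouds
a=np.vstack([P[n].reshape(-1,3) for n in P])
np.save("cloud.npy",a[(abs(a[:,0]-.6)<.15)&(abs(a[:,1])<.15)&(a[:,2]<.2)])
E
```

```text
floor 229 [ 0.6026252  -0.01343708  0.06540516] 0.001674236540932687 [-0.23064761 -0.02608018  0.97268777] 13.421765090656015 [ 0.5817756  -0.03454654  0.05759291] [0.62250785 0.00716355 0.07224532]
400 [ 0.55598781 -0.04731652  0.10118198] [0.62298698 0.02078103 0.13410342] [ 0.589475   -0.01403845  0.12086978]
23 [273.95652174 148.08695652] [ 0.66459536 -0.05927957]
25 [236.44 151.92] [0.6568039  0.04367618]
36 [281.22222222 165.33333333] [ 0.6161855 -0.077501 ]
14 [273.14285714 166.35714286] [ 0.61397916 -0.05541113]
18 [242.  169.5] [0.60768652 0.02960145]
23 [279.04347826 192.91304348] [ 0.54083979 -0.06898444]
29 [240.5862069  196.72413793] [0.53338008 0.03514665]
base ((0.5992141962051392, -0.013253636658191681), (0.15085208415985107, 0.129602313041687), 4.365608215332031)
```

```bash
python3 - <<'E'
from h import *
from scipy.optimize import least_squares
a=np.load("cloud.npy"); O=np.array([.5991,-.0130,.085])
yaw=np.radians(4.4);sx=np.array([np.cos(yaw),np.sin(yaw),0]);sy=np.array([-np.sin(yaw),np.cos(yaw),0])
for t0 in (13.4,):
  t=np.radians(t0)
  for it in range(4):
    n=-np.sin(t)*sx+np.array([0,0,np.cos(t)])
    d=a-O;h=d@n;r=np.linalg.norm(d-h[:,None]*n,axis=1)
    m=(r>29)*0+(r>.0285)&(r<.0355)&(h>.033)&(h<.047)
    p=a[m];
    u=np.cross(sy,n); # in plane dir
    x=(p-O)@u;y=(p-O)@sy;hh=(p-O)@n
    s=np.linalg.lstsq(np.c_[x,y,np.ones(len(x))],hh,rcond=None)[0]
    print(len(p),s,np.degrees(t),(hh-np.c_[x,y,np.ones(len(x))]@s).std())
    t+=np.arctan(s[0])*1
# outer wall / bore fit of centre
d=a-O;h=d@n;r=np.linalg.norm(d-h[:,None]*n,axis=1)
print(np.histogram(r[(h>.03)&(h<.045)],bins=np.arange(.015,.05,.0025)))
print(np.histogram(r[(h>-.02)&(h<.025)],bins=np.arange(.0,.05,.0025)))
print(np.histogram(h[(r<.018)],bins=np.arange(-.03,.05,.005)))
for lo,hi,hl,hh in((.019,.026,-.015,.026),(.027,.0335,-.015,.02)):
    m=(r>lo)&(r<hi)&(h>hl)&(h<hh);p=a[m]-O
    def f(v):
        nn=n+v[0]*np.cross(sy,n)+v[1]*sy;nn/=np.linalg.norm(nn);q=p-v[2]*sx-v[3]*sy;q=q-(q@nn)[:,None]*nn
        return np.linalg.norm(q,axis=1)-v[4]
    R=least_squares(f,[0,0,0,0,(lo+hi)/2],loss="soft_l1",f_scale=.001);print(m.sum(),R.x)
E
```

```text
19677 [-0.02801197 -0.12439961 -0.10685799] 13.4 3.478103485630592e-18
19677 [-0.02788375 -0.12115481 -0.10302789] 11.795451880065494 1.7363251782791925e-18
19677 [-0.02767    -0.11784155 -0.09914777] 10.198244455518504 5.050876795180675e-18
19677 [-0.02737398 -0.11447476 -0.09523431] 8.613274807347633 3.2347745070522405e-18
(array([  0,   3,  35,  60,  90, 109, 118,  79,  64,  22,   3,   0,   0,
         0]), array([0.015 , 0.0175, 0.02  , 0.0225, 0.025 , 0.0275, 0.03  , 0.0325,
       0.035 , 0.0375, 0.04  , 0.0425, 0.045 , 0.0475, 0.05  ]))
(array([ 1,  3, 12,  7, 16, 18, 17, 30, 47, 55, 90, 75, 79, 57, 19, 47, 38,
       37, 36]), array([0.    , 0.0025, 0.005 , 0.0075, 0.01  , 0.0125, 0.015 , 0.0175,
       0.02  , 0.0225, 0.025 , 0.0275, 0.03  , 0.0325, 0.035 , 0.0375,
       0.04  , 0.0425, 0.045 , 0.0475]))
(array([ 1, 75, 78,  0,  0,  0,  0,  0,  0,  1,  3,  1,  0,  0,  0]), array([-3.0000000e-02, -2.5000000e-02, -2.0000000e-02, -1.5000000e-02,
       -1.0000000e-02, -5.0000000e-03,  6.9388939e-18,  5.0000000e-03,
        1.0000000e-02,  1.5000000e-02,  2.0000000e-02,  2.5000000e-02,
        3.0000000e-02,  3.5000000e-02,  4.0000000e-02,  4.5000000e-02]))
115 [-0.07603915  0.08831921  0.00192722  0.00022512  0.02441099]
162 [-0.03444524 -0.0174847  -0.00245302  0.00211452  0.03063989]
```

```bash
python3 - <<'E'
from h import *
a=np.load("cloud.npy"); O=np.array([.5991,-.0130,.085])
yaw=np.radians(4.4);sx=np.array([np.cos(yaw),np.sin(yaw),0]);sy=np.array([-np.sin(yaw),np.cos(yaw),0])
t=np.radians(13.4)
for it in range(6):
    n=-np.sin(t)*sx+np.array([0,0,np.cos(t)]);u=np.cross(sy,n)
    d=a-O;h=d@n;r=np.linalg.norm(d-h[:,None]*n,axis=1)
    m=(r>.027)&(r<.036)&(h>.034)&(h<.046)
    x=(d@u)[m];y=(d@sy)[m];B=np.c_[x,y,np.ones(len(x))]
    s=np.linalg.lstsq(B,h[m],rcond=None)[0]
    print(m.sum(),s,np.degrees(t),x.mean(),y.mean()); t-=np.arctan(s[0])
n=-np.sin(t)*sx+np.array([0,0,np.cos(t)])
# overlay rim circles for tilt
for nme in("top","scene"):
    im=np.load(nme+"0.npz")["im"][:,:,::-1].copy()
    k=cv2.resize(im,None,fx=6,fy=6,interpolation=cv2.INTER_NEAREST)
    th=np.linspace(0,2*np.pi,60)
    for tt,col in((11.5,(255,0,0)),(13.5,(0,255,0)),(15.5,(0,0,255))):
        tt=np.radians(tt);nn=-np.sin(tt)*sx+np.array([0,0,np.cos(tt)]);uu=np.cross(sy,nn)
        X=O+.04*nn+.0285*(np.cos(th)[:,None]*uu+np.sin(th)[:,None]*sy)
        q=(proj(nme,X)+.5)*6-.5
        cv2.polylines(k,[np.round(q).astype(int)],True,col,1)
    c=q.mean(0).astype(int); k=k[c[1]-190:c[1]+190,c[0]-190:c[0]+190]
    cv2.imwrite(f"pics/rim_{nme}.png",k)
cv2.imwrite("pics/rim.png",np.hstack([cv2.imread("pics/rim_top.png"),cv2.imread("pics/rim_scene.png")]))
E
```

```text
377 [ 0.00240884 -0.00961771  0.03925981] 13.4 -0.0009750322839274429 0.0018583367152676478
378 [ 0.00517621 -0.00937258  0.03925131] 13.261983865146217 -0.0011308866587684578 0.0018219485022885071
372 [ 0.01046006 -0.0089976   0.03928543] 12.965411686060092 -0.0013890367103473354 0.0015738887312332448
373 [ 0.02157229 -0.00890592  0.03926679] 12.366116255246101 -0.0020493046031602137 0.0016863329529164368
361 [ 0.04170245 -0.01035786  0.03919718] 11.13030704035463 -0.0028462503069494882 0.001663549933366367
311 [ 0.07331488 -0.0119079   0.03930384] 8.74231653435158 -0.0030929807825632117 0.0026431675160302234
```

View pics/rim.png

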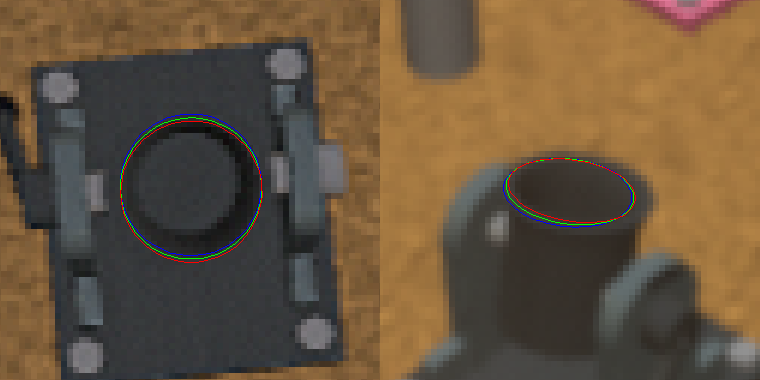

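```bash
cat >> h.py <<'E'
O=np.array([.5991,-.0130,.085]); YAW=np.radians(4.4); TILT=np.radians(13.5)
sx=np.array([np.cos(YAW),np.sin(YAW),0]);sy=np.array([-np.sin(YAW),np.cos(YAW),0])
AX=-np.sin(TILT)*sx+np.array([0,0,np.cos(TILT)])
def toolR(z,x):
    z=np.asarray(z,float)/np.linalg.norm(z);x=np.asarray(x,float);x=x-(x@z)*z;x/=np.linalg.norm(x)
    return np.c_[x,np.cross(z,x),z]
def rows(p,R,st=None):
    """share numbers from the measured pose to target"""
    s=st or arm.observe();R0=Rn.from_rotvec(s["ee_rot"]).as_matrix()
    sh=R0.T@(np.asarray(p)-s["position"])/.5; tu=Rn.from_matrix(R0.T@R).as_rotvec()/np.radians(60)
    print("shift",np.round(sh,4),"turn",np.round(tu,4),"dist",np.linalg.norm(sh)*.5); return sh,tu
E
python3 - <<'E'
from h import *
s=arm.observe();print(Rn.from_rotvec(s["ee_rot"]).as_matrix().round(3))
for x in((0,1,0),(0,-1,0)):
    R=toolR((0,0,-1),x); rows((.467,-.2636,.20),R); rows((.467,-.2636,.099),R)
E
```

```text
[[ 0.316 -0.949 -0.001]
 [-0.949 -0.316  0.001]
 [-0.001  0.    -1.   ]]
shift [-0.4535 -0.7195  0.0686] turn [-1.9000e-03  5.0000e-04 -2.6928e+00] dist 0.4266171001595897
shift [-0.4533 -0.7195  0.2706] turn [-1.9000e-03  5.0000e-04 -2.6928e+00] dist 0.44617941413113904
shift [-0.4535 -0.7195  0.0686] turn [0.0004 0.0013 0.3072] dist 0.4266171001595897
shift [-0.4533 -0.7195  0.2706] turn [0.0004 0.0013 0.3072] dist 0.44617941413113904
```

Call:
play_rows(rows=[[[-0.4535,-0.7195,0.05],[0,0,0.307],1],[[-0.4535,-0.7195,0.05],[0,0,0.307],1],[[-0.4535,-0.7195,0.05],[0,0,0.307],1],[[-0.4535,-0.7195,0.05],[0,0,0.307],1],[[-0.4535,-0.7195,0.05],[0,0,0.307],1],[[-0.4535,-0.7195,0.05],[0,0,0.307],1],[[-0.4535,-0.7195,0.05],[0,0,0.307],1],[[-0.4535,-0.7195,0.05],[0,0,0.307],1],[[-0.4535,-0.7195,0.05],[0,0,0.307],1],[[-0.4535,-0.7195,0.05],[0,0,0.307],1]])

```text
clock: 1.1
position: [0.47, -0.2593, 0.2092]
ee_rot: [-2.229, 2.212, 0.002]
force: [0.0, -0.4, -0.4]
width: 0.999
```

```bash
python3 - <<'E'
from h import *
s=arm.observe();print(s["clock"],s["position"],s["force"],s["joints"].round(2))
rows((.467,-.2636,.099),toolR((0,0,-1),(0,-1,0)))
E
```

```text
1.1 [ 0.46995057 -0.25925607  0.20918036] [ 0.04674185 -0.35808531 -0.40445384] [ 0.46  0.32 -0.07  1.82  0.02  1.01 -1.18]
shift [0.0091 0.006  0.2203] turn [-0.0003  0.0021  0.0074] dist 0.11030542821321081
```

Call:
play_rows(rows=[[[0,0,0],[0,0,0],1],[[0,0,0],[0,0,0],1]])

```text
clock: 1.3
position: [0.4663, -0.2653, 0.2096]
ee_rot: [2.219, -2.223, -0.0]
force: [0.3, 0.6, 0.7]
width: 1.0
```

```bash
python3 - <<'E'
from h import *
s=arm.observe();print(s["clock"],s["position"],s["force"])
rows((.467,-.2636,.099),toolR((0,0,-1),(0,-1,0)))
E
```

```text
1.3 [ 0.46628751 -0.265252    0.20957164] [0.28670355 0.58451403 0.65264685]
shift [-0.0034 -0.0016  0.2211] turn [ 0.0008 -0.0004 -0.0015] dist 0.11058627367462025
```

Call:
play_rows(rows=[[[-0.003,-0.001,0.07],[0,0,0],1],[[-0.003,-0.001,0.14],[0,0,0],1],[[-0.003,-0.001,0.2],[0,0,0],1],[[-0.003,-0.001,0.22],[0,0,0],1],[[-0.003,-0.001,0.22],[0,0,0],1]])

```text
clock: 1.8
position: [0.4663, -0.2633, 0.0988]
ee_rot: [2.219, -2.222, -0.004]
force: [0.2, -0.4, 0.3]
width: 1.0
```

```bash
python3 - <<'E'
from h import *
s=arm.observe();print(s["clock"],s["position"],s["force"])
ims=[]
for n in("scene","top"):
    im,d=eyes.get_image(n); c=proj(n,(.467,-.2636,.1))[0].astype(int); c=np.clip(c,70,[440,312])
    ims.append(cv2.resize(im[c[1]-70:c[1]+70,c[0]-70:c[0]+70,::-1],(400,400)))
cv2.imwrite("pics/g1.png",np.hstack(ims))
E
```

```text
1.8 [ 0.46634293 -0.26329412  0.09878327] [ 0.18199832 -0.39599641  0.34687404]
```

View pics/g1.png

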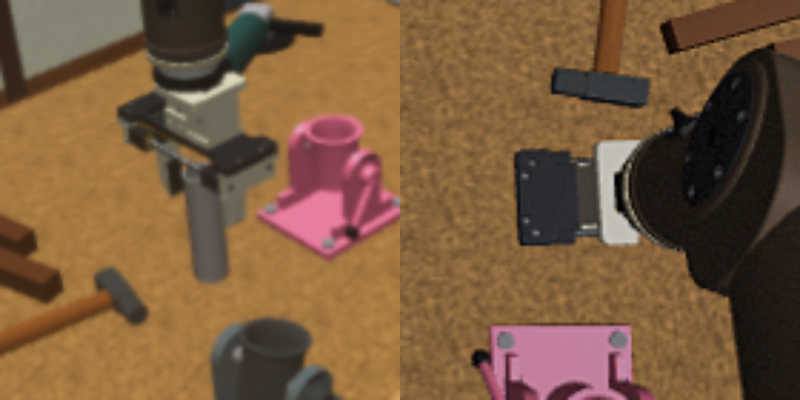

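The fingers straddle the stub (left crop, around (205,220)). Closing on it.

Call:
play_rows(rows=[[[0,0,0],[0,0,0],-1],[[0,0,0],[0,0,0],-1],[[0,0,0],[0,0,0],-1],[[0,0,0],[0,0,0],-1],[[0,0,0],[0,0,0],-1],[[0,0,0],[0,0,0],-1]], newtons=35)

```text
clock: 2.5
position: [0.4678, -0.2626, 0.0998]
ee_rot: [2.222, -2.221, 0.0]
force: [0.2, -0.1, -1.3]
width: 0.527
```

```bash
python3 - <<'E'
from h import *
s=arm.observe();print(s["clock"],s["position"],s["force"],s["width"])
E
```

```text
2.5 [ 0.46777977 -0.26255789  0.09978358] [ 0.23983022 -0.08645436 -1.32266099] 0.526595672297297
```

Call:
play_rows(rows=[[[0,0,0],[0,0,0],-1],[[0,0,0],[0,0,0],-1],[[0,0,0],[0,0,0],-1]])

```text
clock: 2.8
position: [0.4678, -0.2624, 0.0997]
ee_rot: [-2.222, 2.221, 0.0]
force: [-0.7, 1.1, -0.0]
width: 0.451
```

```bash
python3 - <<'E'
from h import *
R=toolR(-AX,-sy)
for k in(.24,.19,.12,.0797):
    print(O+AX*k); rows(O+AX*k,R)
E
```

```text
[ 0.54323824 -0.01729833  0.31836878]
shift [-0.4902 -0.1511 -0.4373] turn [ 0.2249 -0.0084 -0.0726] dist 0.3370151976983445
[ 0.5548761  -0.01640284  0.26975028]
shift [-0.4919 -0.1744 -0.34  ] turn [ 0.2249 -0.0084 -0.0726] dist 0.3114643141998813
[ 0.57116912 -0.01514916  0.20168439]
shift [-0.4944 -0.207  -0.2039] turn [ 0.2249 -0.0084 -0.0726] dist 0.2867282769042666
[ 0.58054924 -0.0144274   0.16249788]
shift [-0.4958 -0.2257 -0.1255] turn [ 0.2249 -0.0084 -0.0726] dist 0.2795342552568654
```

Lift straight up, then travel to above the cup (about 80 mm clear).

Call:
play_rows(rows=[[[0,0,-0.08],[0,0,0],-1],[[0,0,-0.18],[0,0,0],-1],[[0,0,-0.28],[0,0,0],-1],[[-0.06,-0.02,-0.37],[0.03,0,-0.01],-1],[[-0.14,-0.05,-0.41],[0.07,0,-0.02],-1],[[-0.22,-0.07,-0.43],[0.12,0,-0.03],-1],[[-0.3,-0.09,-0.437],[0.16,0,-0.05],-1],[[-0.38,-0.12,-0.437],[0.2,0,-0.06],-1],[[-0.45,-0.14,-0.437],[0.2249,-0.0084,-0.0726],-1],[[-0.49,-0.151,-0.437],[0.2249,-0.0084,-0.0726],-1]])

```text
clock: 3.8
position: [0.5422, -0.0143, 0.3175]
ee_rot: [-2.175, 2.007, -0.236]
force: [-0.8, -0.4, -4.2]
width: 0.45
```

Call:
play_rows(rows=[[[0,0,0],[0,0,0],-1],[[0,0,0],[0,0,0],-1],[[0,0,0],[0,0,0],-1]])

```text
clock: 4.1
position: [0.5427, -0.0189, 0.3176]
ee_rot: [-2.171, 2.014, -0.238]
force: [-0.6, -0.8, -4.0]
width: 0.447
```

```bash
python3 - <<'E'
from h import *
s=arm.observe();print(s["clock"],s["position"],s["force"],s["width"])
R=toolR(-AX,-sy)
for k in(.15,.12,.0797):
    rows(O+AX*k,R,s)
ims=[]
for n in("scene","top"):
    im,d=eyes.get_image(n); np.savez(f"ins_{n}.npz",im=im,d=d);c=proj(n,O+.06*AX)[0].astype(int)
    ims.append(cv2.resize(im[c[1]-70:c[1]+70,c[0]-70:c[0]+70,::-1],(400,400)))
cv2.imwrite("pics/g2.png",np.hstack(ims))
E
```

```text
4.1 [ 0.54267184 -0.01891418  0.317595  ] [-0.58798583 -0.83760061 -3.96213814] 0.4472906894484673
shift [-0.0033 -0.002   0.1788] turn [ 0.0014 -0.0011 -0.0016] dist 0.089426153106194
shift [-0.0034 -0.0021  0.2388] turn [ 0.0014 -0.0011 -0.0016] dist 0.11942168554001295
shift [-0.0035 -0.0022  0.3194] turn [ 0.0014 -0.0011 -0.0016] dist 0.15971832546347514
```

View pics/g2.png

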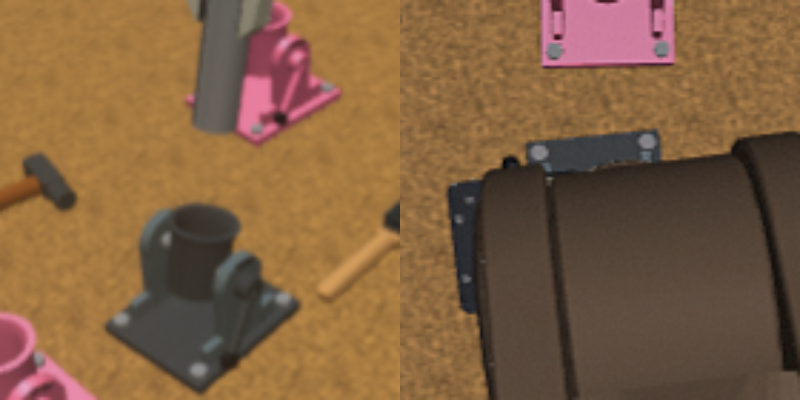

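Call:
play_rows(rows=[[[-0.003,-0.002,0.06],[0,0,0],-1],[[-0.003,-0.002,0.12],[0,0,0],-1],[[-0.003,-0.002,0.165],[0,0,0],-1],[[-0.003,-0.002,0.185],[0,0,0],-1],[[-0.003,-0.002,0.185],[0,0,0],-1],[[-0.003,-0.002,0.185],[0,0,0],-1]])

```text
clock: 4.8
position: [0.566, -0.0146, 0.2294]
ee_rot: [-2.17, 2.011, -0.239]
force: [0.6, -0.6, -2.7]
width: 0.446
```

```bash
python3 - <<'E'
from h import *
s=arm.observe();print(s["clock"],s["position"],s["force"],s["width"])
R=toolR(-AX,-sy)
for k in(.12,.0797):
    rows(O+AX*k,R,s)
im,d=eyes.get_image("scene"); c=proj("scene",O+.06*AX)[0].astype(int)
cv2.imwrite("pics/g3.png",cv2.resize(im[c[1]-40:c[1]+40,c[0]-40:c[0]+40,::-1],(500,500)))
E
```

```text
4.8 [ 0.56599306 -0.01463669  0.22942622] [ 0.60847842 -0.63141834 -2.74413539] 0.44599829438040206
shift [0.0018 0.003  0.0563] turn [-0.0009 -0.0004 -0.0006] dist 0.028225229750267027
shift [0.0018 0.0031 0.1369] turn [-0.0009 -0.0004 -0.0006] dist 0.06849327835522911
```

View pics/g3.png

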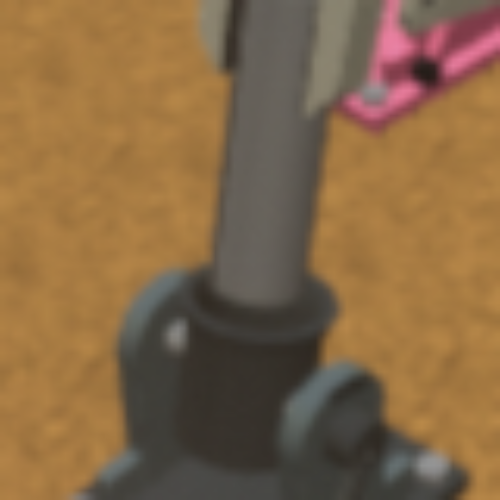

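Call:
play_rows(rows=[[[-0.003,0.004,0.01],[0,0,0],-1],[[-0.003,0.004,0.025],[0,0,0],-1],[[-0.003,0.004,0.04],[0,0,0],-1],[[-0.003,0.004,0.05],[0,0,0],-1],[[-0.003,0.004,0.05],[0,0,0],-1]])

```text
clock: 5.35
position: [0.5693, -0.0126, 0.2028]
ee_rot: [-2.172, 2.011, -0.237]
force: [1.3, 0.3, -4.4]
width: 0.45
```

```bash
python3 - <<'E'
from h import *
s=arm.observe();print(s["clock"],s["position"],s["force"],s["ft_torque"])
R=toolR(-AX,-sy); print(R.T@s["force"])
for k in(.12,.0797):
    rows(O+AX*k,R,s)
im,d=eyes.get_image("scene"); c=proj("scene",O+.06*AX)[0].astype(int)
cv2.imwrite("pics/g4.png",cv2.resize(im[c[1]-40:c[1]+40,c[0]-40:c[0]+40,::-1],(500,500)))
E
```

```text
5.35 [ 0.56927362 -0.0125733   0.2028064 ] [ 1.33784105  0.30999038 -4.38383493] [-0.06606733  0.3017986   0.04625997]
[-0.2064389  -0.29678151  4.57965339]
shift [ 0.0054 -0.0028  0.003 ] turn [ 0.0009 -0.0002 -0.0001] dist 0.0033892301632977894
shift [ 0.0054 -0.0028  0.0836] turn [ 0.0009 -0.0002 -0.0001] dist 0.041896947095206354
```

View pics/g4.png

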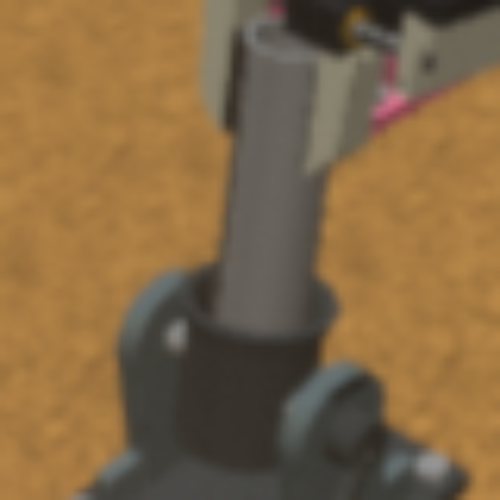

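Call:
play_rows(rows=[[[0,0,0.015],[0,0,0],-1],[[0,0,0.03],[0,0,0],-1],[[0,0,0.045],[0,0,0],-1],[[0,0,0.06],[0,0,0],-1],[[0,0,0.066],[0,0,0],-1]])

```text
clock: 5.9
position: [0.5771, -0.012, 0.1707]
ee_rot: [-2.172, 2.011, -0.238]
force: [0.2, -0.9, -3.8]
width: 0.448
```

```bash
python3 - <<'E'
from h import *
s=arm.observe();print(s["clock"],s["position"],s["force"],s["ft_torque"])
R=toolR(-AX,-sy); print(R.T@s["force"]); rows(O+AX*.0797,R,s)
E
```

```text
5.9 [ 0.57708996 -0.01196871  0.17065445] [ 0.22958707 -0.93185958 -3.77274783] [-0.06401755  0.41732675  0.01040101]
[0.94672685 0.72766094 3.70525526]
shift [ 0.0054 -0.0025  0.0174] turn [ 0.0006 -0.0002 -0.0001] dist 0.009194638751243612
```

Call:
play_rows(rows=[[[0,0,0.006],[0,0,0],-1],[[0,0,0.012],[0,0,0],-1],[[0,0,0.016],[0,0,0],-1],[[0,0,0.016],[0,0,0],-1]])

```text
clock: 6.3
position: [0.5788, -0.0118, 0.1637]
ee_rot: [-2.171, 2.011, -0.238]
force: [-0.5, -0.5, -4.1]
width: 0.45
```

Call:
play_rows(rows=[[[0,0,0.003],[0,0,0],-1],[[0,0,0.005],[0,0,0],-1],[[0,0,0.005],[0,0,0],-1]])

```text
clock: 6.6
position: [0.5798, -0.0117, 0.1626]
ee_rot: [-2.171, 2.01, -0.24]
force: [-5.6, -0.1, 7.9]
width: 0.446
```

Call:
play_rows(rows=[[[0,0,0.002],[0,0,0],-1],[[0,0,0.002],[0,0,0],-1]])

```text
clock: 6.8
position: [0.5801, -0.0116, 0.1626]
ee_rot: [-2.17, 2.01, -0.241]
force: [-10.3, 0.6, 18.1]
width: 0.449
```

Call:
play_rows(rows=[[[0,0,0],[0,0,0],-0.05],[[0,0,0],[0,0,0],0],[[0,0,0],[0,0,0],0.3],[[0,0,0],[0,0,0],1],[[0,0,0],[0,0,0],1],[[0,0,0],[0,0,0],1],[[0,0,0],[0,0,0],1]])

```text
clock: 7.5
position: [0.5797, -0.0118, 0.1604]
ee_rot: [-2.171, 2.011, -0.238]
force: [-0.3, -0.5, -0.0]
width: 0.885
```

Call:
play_rows(rows=[[[0,0,-0.02],[0,0,0],1],[[0,0,-0.08],[0,0,0],1],[[0,0,-0.18],[0,0,0],1],[[0,0,-0.28],[0,0,0],1],[[0,0,-0.3],[0,0,0],1],[[0,0,-0.3],[0,0,0],1]])

```text
clock: 8.1
position: [0.5455, -0.0144, 0.3093]
ee_rot: [-2.168, 2.009, -0.244]
force: [0.9, 0.0, -1.1]
width: 0.999
```

```bash
python3 - <<'E'
from h import *
s=arm.observe();print(s["clock"],s["position"],s["force"],s["ft_torque"],s["joints"].round(2))
fx=np.array([.0545,-.0523,0]);fx/=np.linalg.norm(fx); j=np.array([-fx[1],fx[0],0])
for sg in(1,-1):
    R=toolR((0,0,-1),sg*j); rows((.5306,.2796,.15),R,s); rows((.5306,.2796,.010),R,s)
E
```

```text
8.1 [ 0.54553424 -0.01443382  0.30930947] [ 0.89018756  0.02879915 -1.14540796] [0.00564033 0.27813674 0.01701716] [ 0.16  0.13 -0.26  1.84  0.05  0.94 -1.61]
shift [-0.5889  0.0612  0.3125] turn [-0.1172 -0.2646 -2.1838] dist 0.3347512940638031
shift [-0.5892  0.128   0.5844] turn [-0.1172 -0.2646 -2.1838] dist 0.4198393517360633
shift [-0.5889  0.0612  0.3125] turn [-0.2166  0.0959  0.7993] dist 0.3347512940638031
shift [-0.5892  0.128   0.5844] turn [-0.2166  0.0959  0.7993] dist 0.4198393517360633
```

Call:
play_rows(rows=[[[-0.3,0.02,0],[-0.03,-0.06,-0.5],1],[[-0.3,0.02,0.0],[-0.03,-0.06,-0.5],1],[[-0.3,0.02,0.0],[-0.03,-0.06,-0.5],1],[[-0.589,0.028,0.1765],[-0.0527,-0.119,-0.983],1],[[-0.589,0.028,0.1765],[-0.0527,-0.119,-0.983],1],[[-0.589,0.028,0.1765],[-0.0527,-0.119,-0.983],1],[[-0.589,0.028,0.1765],[-0.0527,-0.119,-0.983],1],[[-0.589,0.028,0.1765],[-0.0527,-0.119,-0.983],1],[[-0.589,0.028,0.1765],[-0.0527,-0.119,-0.983],1]])

```text
clock: 9.0
position: [0.5286, 0.2791, 0.2154]
ee_rot: [-2.948, 0.685, -0.15]
force: [-0.2, -0.4, 0.1]
width: 1.005
```

```bash
python3 - <<'E'
from h import *
s=arm.observe();print(s["clock"],s["position"],s["force"],s["ft_torque"],s["joints"].round(2))
fx=np.array([.0545,-.0523,0]);fx/=np.linalg.norm(fx); j=np.array([-fx[1],fx[0],0])
R=toolR((0,0,-1),j); rows((.5306,.2796,.15),R,s)
E
```

```text
9.0 [0.5286111  0.27909024 0.21541738] [-0.174371   -0.41709977  0.05367831] [-0.14572419  0.05151176 -0.08142615] [-0.16  0.38 -0.54  1.77  0.26  0.91 -1.26]
shift [-0.0062  0.0144  0.13  ] turn [-0.065  -0.1374 -1.2032] dist 0.06544958817351552
```

Call:
play_rows(rows=[[[-0.004,0.01,0.07],[-0.052,-0.112,-0.98],1],[[-0.004,0.01,0.07],[-0.052,-0.112,-0.98],1],[[-0.004,0.01,0.07],[-0.052,-0.112,-0.98],1],[[-0.004,0.01,0.07],[-0.052,-0.112,-0.98],1],[[-0.004,0.01,0.07],[-0.052,-0.112,-0.98],1],[[-0.004,0.01,0.07],[-0.052,-0.112,-0.98],1],[[-0.004,0.01,0.07],[-0.052,-0.112,-0.98],1],[[-0.004,0.01,0.07],[-0.052,-0.112,-0.98],1]])

```text
clock: 9.8
position: [0.5302, 0.2777, 0.1818]
ee_rot: [-2.992, -0.881, -0.036]
force: [-0.2, -0.4, 0.2]
width: 0.999
```

```bash
python3 - <<'E'
from h import *
s=arm.observe();print(s["clock"],s["position"],s["force"],s["ft_torque"],s["joints"].round(2))
fx=np.array([.0545,-.0523,0]);fx/=np.linalg.norm(fx); j=np.array([-fx[1],fx[0],0])
R=toolR((0,0,-1),j); rows((.5306,.2796,.10),R,s)
im,d=eyes.get_image("top");np.savez("seat_top.npz",im=im,d=d);im2,d2=eyes.get_image("scene");np.savez("seat_scene.npz",im=im2,d=d2)
cv2.imwrite("pics/seat.png",np.hstack([cv2.resize(im[80:240,100:310,::-1],(420,320)),cv2.resize(im2[100:260,150:310,::-1],(320,320))]))
E
```

```text
9.8 [0.53023136 0.27770706 0.18181331] [-0.22262191 -0.37098507  0.20589082] [-0.03201017 -0.16743061 -0.03296623] [-0.04  0.54 -0.77  1.68  0.41  1.05 -0.36]
shift [-0.0019 -0.0003  0.1637] turn [-0.011  -0.0284 -0.2229] dist 0.08183603283435177
```

View pics/seat.png

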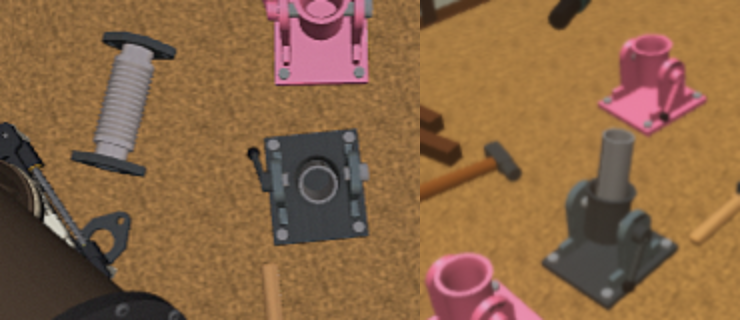

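```bash
python3 - <<'E'
from h import *
from scipy.optimize import least_squares
print("nominal top",O+.12*AX,proj("top",O+.12*AX),proj("scene",O+.12*AX))
P={n:pts(n,np.load(f"seat_{n}.npz")["d"]).reshape(-1,3) for n in("top","scene")}
for n in P:
    q=P[n];T=O+.12*AX;d=q-T;h=d@AX;r=np.linalg.norm(d-h[:,None]*AX,axis=1)
    m=(r<.027)&(abs(h)<.006)
    s=q[m];print(n,m.sum(),s.mean(0),s.min(0),s.max(0))
im=np.load("seat_top.npz")["im"];c=proj("top",O+.12*AX)[0]
x0,y0=(c-16).astype(int);g=im[y0:y0+32,x0:x0+32].astype(int)
mk=(g.min(2)>90).astype(np.uint8);n,l,st,ce=cv2.connectedComponentsWithStats(mk);i=1+st[1:,4].argmax()
cc=max(cv2.findContours((l==i).astype(np.uint8),cv2.RETR_EXTERNAL,cv2.CHAIN_APPROX_NONE)[0],key=len)
e=cv2.fitEllipse(cc);print(e,np.array(e[0])+[x0,y0],plane("top",np.array(e[0])+[x0,y0],.2017))
# cylinder fit outside, scene+top
q=np.vstack(list(P.values()));d=q-O;h=d@AX;r=np.linalg.norm(d-h[:,None]*AX,axis=1)
m=(r<.027)&(r>.012)&(h>.048)&(h<.115);p=q[m]-O-.08*AX;u=np.cross(sy,AX)
# outer points only: facing scene camera
cs=cal("scene");co=-cs["R"].T@cs["t"]-O
k=((p-(p@AX)[:,None]*AX)@(co-(co@AX)*AX))>0;p=p[k]
def f(v):
    nn=AX+v[0]*u+v[1]*sy;nn/=np.linalg.norm(nn);w=p-v[2]*u-v[3]*sy;w=w-(w@nn)[:,None]*nn
    return np.linalg.norm(w,axis=1)-.021
R=least_squares(f,[0,0,0,0],loss="soft_l1",f_scale=.0015);print(len(p),R.x,f(R.x).std());cov=np.linalg.inv(R.jac.T@R.jac)*f(R.x).var();print(np.sqrt(np.diag(cov)))
ims=[]
for n in("scene","top"):
    im=np.load(f"seat_{n}.npz")["im"][:,:,::-1];c=proj(n,O+.09*AX)[0].astype(int);ims.append(cv2.resize(im[c[1]-32:c[1]+32,c[0]-32:c[0]+32],(400,400),interpolation=cv2.INTER_CUBIC))
cv2.imwrite("pics/seatz.png",np.hstack(ims))
E
```

```text
nominal top [ 0.57116912 -0.01514916  0.20168439] [[259.17381397 171.06830946]] [[247.14200167 167.39100516]]
top 81 [ 0.5687521  -0.01495903  0.20093829] [ 0.54948651 -0.0346837   0.19180841] [0.58875433 0.00520408 0.20696809]
scene 84 [ 0.57011252 -0.00929849  0.19894547] [ 0.54567191 -0.03028615  0.19102187] [0.59108854 0.0110746  0.20524027]
((15.678627967834473, 16.82366371154785), (18.281810760498047, 18.64710235595703), 86.05458068847656) [258.67862797 171.82366371] [[ 0.56951687 -0.01401309  0.2017    ]]
385 [-0.00220153 -0.00235366 -0.00353755  0.00376487] 0.0014703434039299386
[0.00725472 0.0072793  0.00013907 0.00014603]
```

View pics/seatz.png

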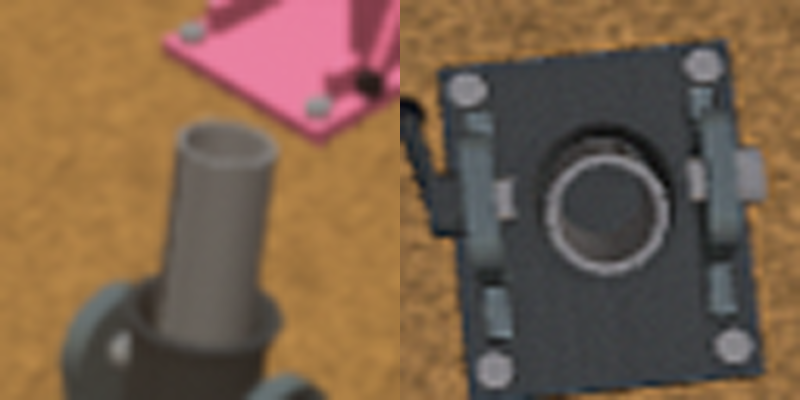

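Call:
play_rows(rows=[[[0,0,0.05],[-0.011,-0.028,-0.223],1],[[0,0,0.12],[-0.011,-0.028,-0.223],1],[[0,0,0.16],[-0.011,-0.028,-0.223],1],[[0,0,0.16],[-0.011,-0.028,-0.223],1],[[0,0,0.16],[-0.011,-0.028,-0.223],1]])

```text
clock: 10.4
position: [0.5309, 0.2812, 0.1024]
ee_rot: [-2.89, -1.231, -0.001]
force: [0.8, 0.2, 0.2]
width: 1.0
```

```bash
python3 - <<'E'
from h import *
s=arm.observe();print(s["clock"],s["position"],s["joints"].round(2))
fx=np.array([.0545,-.0523,0]);fx/=np.linalg.norm(fx); j=np.array([-fx[1],fx[0],0])
R=toolR((0,0,-1),j); rows((.5306,.2808,.011),R,s)
im,d=eyes.get_image("scene");c=proj("scene",(.5306,.28,.02))[0].astype(int)
cv2.imwrite("pics/f1.png",cv2.resize(im[c[1]-50:c[1]+50,c[0]-50:c[0]+50,::-1],(500,500)))
E
```

```text
10.4 [0.53091089 0.28124667 0.10241091] [-0.07  0.66 -0.76  1.73  0.54  0.97 -0.24]
shift [-0.0013  0.0002  0.1828] turn [-0.0004 -0.0009 -0.0008] dist 0.09141253289334354
```

View pics/f1.png

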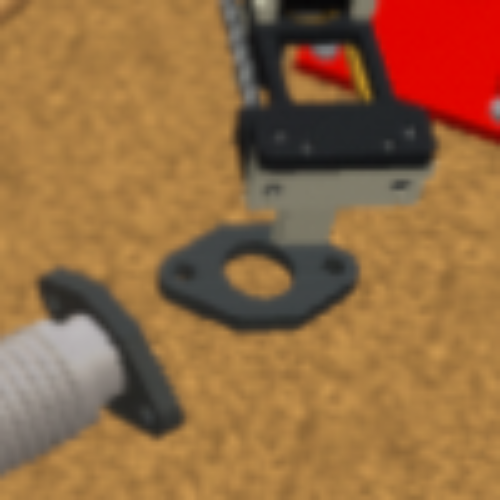

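Call:
play_rows(rows=[[[-0.001,0,0.06],[0,0,0],1],[[-0.001,0,0.12],[0,0,0],1],[[-0.001,0,0.16],[0,0,0],1],[[-0.001,0,0.174],[0,0,0],1],[[-0.001,0,0.182],[0,0,0],1],[[-0.001,0,0.182],[0,0,0],1]])

```text
clock: 11.05
position: [0.5311, 0.2817, 0.0119]
ee_rot: [-2.888, -1.234, -0.003]
force: [0.6, -0.5, -0.1]
width: 0.996
```

```bash
python3 - <<'E'
from h import *
s=arm.observe();print(s["clock"],s["position"],s["force"])
im,d=eyes.get_image("scene");c=proj("scene",(.5306,.28,.02))[0].astype(int)
cv2.imwrite("pics/f2.png",cv2.resize(im[c[1]-40:c[1]+40,c[0]-40:c[0]+40,::-1],(500,500)))
E
```

```text
11.05 [0.53114361 0.28167994 0.01189101] [ 0.63400668 -0.48931755 -0.12420945]
```

View pics/f2.png

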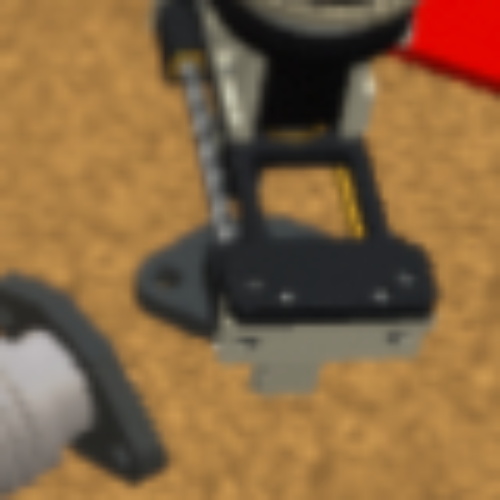

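```bash
python3 - <<'E'
from h import *
j=np.array([.692,.721,0]);fx=np.array([.721,-.692,0]);C=np.array([.5306,.2796,.012]);T=np.array([.5311,.2817,.0119])
c=proj("scene",(.5306,.28,.02))[0].astype(int)
f=lambda X:((proj("scene",X)-c+40)*6.25).round()
print("flange ctr",f(C),"ears",f(C+.051*fx),f(C-.051*fx),"tip outer",f(T+[0,0,-.008]+.06*j),"tip",f(T+[0,0,-.008]+.05*j),'tcp',f(T))
E
```

```text
flange ctr [[250. 268.]] ears [[125. 272.]] [[375. 264.]] tip outer [[278. 407.]] tip [[273. 386.]] tcp [[254. 272.]]
```

Call:
play_rows(rows=[[[0,0,0],[0,0,0],-1],[[0,0,0],[0,0,0],-1],[[0,0,0],[0,0,0],-1],[[0,0,0],[0,0,0],-1],[[0,0,0],[0,0,0],-1],[[0,0,0],[0,0,0],-1],[[0,0,0],[0,0,0],-1],[[0,0,0],[0,0,0],-1]], newtons=60)

```text
clock: 11.9
position: [0.5307, 0.2813, 0.011]
ee_rot: [-2.888, -1.235, -0.001]
force: [0.4, 0.1, 2.8]
width: 0.644
```

```bash
python3 - <<'E'
from h import *
s=arm.observe();print(s["clock"],s["position"],s["force"],s["width"]*92,s["joints"].round(2),s["ft_torque"])
E
```

```text
11.9 [0.53066864 0.28131546 0.01097152] [0.44599153 0.13417376 2.80732983] 59.26158892726306 [-0.12  0.77 -0.68  1.8   0.64  0.81 -0.32] [-0.01535468 -0.20040729 -0.0121114 ]
```

```bash
cat >> h.py <<'E'
TT=np.array([.5695,-.0130,.2017])
RF=toolR(-AX,np.cos(np.radians(15))*sx+np.sin(np.radians(15))*sy)
E
python3 - <<'E'
from h import *
s=arm.observe()
rows((.5306,.2808,.2),RF,s);rows(TT+.091*AX,RF,s);rows(TT+.051*AX,RF,s)
E
```

```text
shift [-0.0004  0.0004 -0.3781] turn [-0.1096  0.1982  0.4394] dist 0.189029191987483
shift [-0.4029  0.4341 -0.5591] turn [-0.1096  0.1982  0.4394] dist 0.4072538013424779
shift [-0.3891  0.4466 -0.4813] turn [-0.1096  0.1982  0.4394] dist 0.3816285401617822
```

Call:
play_rows(rows=[[[0,0,-0.03],[0,0,0],-1],[[0,0,-0.1],[0,0,0],-1],[[0,0,-0.2],[0,0,0],-1],[[0,0,-0.3],[0,0,0],-1],[[0,0,-0.38],[0,0,0],-1],[[-0.04,0.045,-0.45],[0,0,0],-1],[[-0.09,0.1,-0.5],[-0.02,0.04,0.09],-1],[[-0.14,0.15,-0.54],[-0.04,0.07,0.18],-1],[[-0.19,0.205,-0.56],[-0.06,0.11,0.25],-1],[[-0.25,0.27,-0.56],[-0.08,0.14,0.33],-1]])

```text
clock: 12.9
position: [0.5414, 0.0973, 0.293]
ee_rot: [3.029, 0.71, 0.268]
force: [1.0, -0.3, -2.4]
width: 0.645
```

```bash
python3 - <<'E'
from h import *
s=arm.observe();print(s["clock"],s["position"],s["force"],s["width"],s["joints"].round(2))
rows(TT+.091*AX,RF,s);rows(TT+.051*AX,RF,s)
E
```

```text
12.9 [0.5414118  0.09726363 0.29298048] [ 0.99982338 -0.31484415 -2.38542658] 0.6448671733564969 [ 0.37  0.27 -0.82  1.77  0.28  1.04 -0.08]
shift [-0.0878  0.2064  0.0032] turn [-0.0264  0.0548  0.1088] dist 0.11214124027207097
shift [-0.0833  0.2088  0.083 ] turn [-0.0264  0.0548  0.1088] dist 0.11983891156597132
```

Call:
play_rows(rows=[[[-0.04,0.09,0.0],[-0.012,0.025,0.05],-1],[[-0.088,0.19,0.003],[-0.0264,0.0548,0.1088],-1],[[-0.088,0.206,0.003],[-0.0264,0.0548,0.1088],-1],[[-0.088,0.206,0.003],[-0.0264,0.0548,0.1088],-1],[[-0.088,0.206,0.003],[-0.0264,0.0548,0.1088],-1],[[-0.088,0.206,0.003],[-0.0264,0.0548,0.1088],-1]])

```text
clock: 13.5
position: [0.5484, -0.0123, 0.2882]
ee_rot: [3.052, 0.54, 0.358]
force: [0.6, -0.2, -2.4]
width: 0.646
```

```bash
python3 - <<'E'
from h import *
s=arm.observe();print(s["clock"],s["position"],s["force"],s["width"],s["joints"].round(2))
rows(TT+.091*AX,RF,s);rows(TT+.031*AX,RF,s)
ims=[]
for n in("scene","top"):
    im,d=eyes.get_image(n); c=proj(n,TT+.06*AX)[0].astype(int)
    ims.append(cv2.resize(im[c[1]-50:c[1]+50,c[0]-50:c[0]+50,::-1],(400,400)))
cv2.imwrite("pics/p1.png",np.hstack(ims))
E
```

```text
13.5 [ 0.54835199 -0.01230055  0.28821367] [ 0.64438514 -0.20121677 -2.35406794] 0.6456433762908531 [ 0.58  0.22 -0.77  1.83  0.22  0.93  0.08]
shift [-0.0008  0.0046 -0.0039] turn [-0.0022  0.0038  0.0039] dist 0.003052073431918919
shift [-0.0003  0.0049  0.1161] turn [-0.0022  0.0038  0.0039] dist 0.05808002701986606
```

View pics/p1.png

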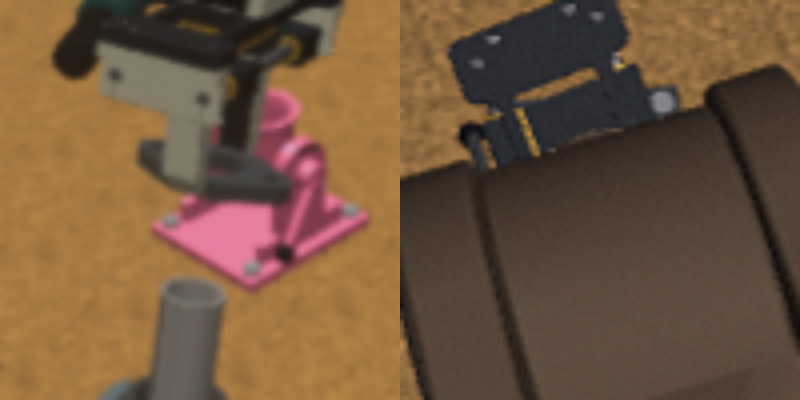

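Call:
play_rows(rows=[[[0,0.005,0.04],[-0.002,0.004,0.004],-1],[[0,0.005,0.08],[-0.002,0.004,0.004],-1],[[0,0.005,0.11],[-0.002,0.004,0.004],-1],[[0,0.005,0.126],[-0.002,0.004,0.004],-1],[[0,0.005,0.126],[-0.002,0.004,0.004],-1],[[0,0.005,0.126],[-0.002,0.004,0.004],-1]])

```text
clock: 14.2
position: [0.564, -0.0153, 0.2272]
ee_rot: [3.052, 0.529, 0.366]
force: [0.5, -0.3, -1.3]
width: 0.647
```

```bash
python3 - <<'E'
from h import *
s=arm.observe();print(s["clock"],s["position"],s["force"],s["width"])
rows(TT+.011*AX,RF,s)
ims=[]
im,d=eyes.get_image("scene");np.savez("gap_scene.npz",im=im,d=d); c=proj("scene",TT)[0].astype(int)
cv2.imwrite("pics/p2.png",cv2.resize(im[c[1]-30:c[1]+30,c[0]-30:c[0]+30,::-1],(600,600),interpolation=cv2.INTER_CUBIC))
E
```

```text
14.2 [ 0.56404749 -0.01528253  0.22722553] [ 0.45205681 -0.34691965 -1.32206712] 0.6465254839038141
shift [-0.     -0.0039  0.0303] turn [ 0.0009 -0.0004 -0.0023] dist 0.0152521142547596
```

View pics/p2.png

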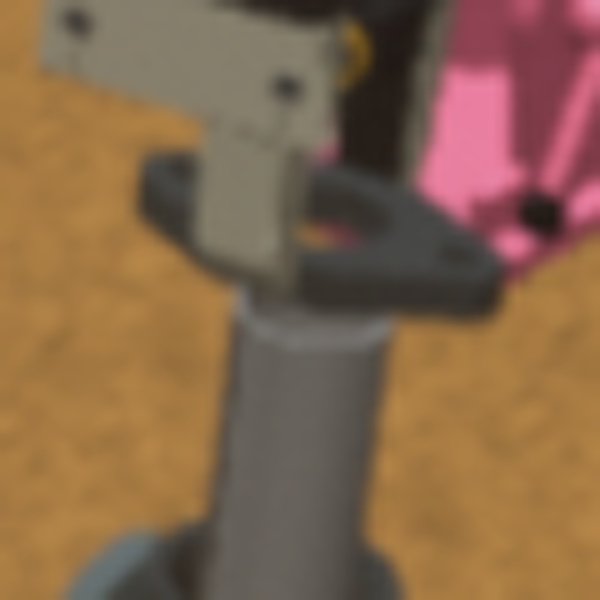

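```bash
python3 - <<'E'
from h import *
s=arm.observe();R=Rn.from_rotvec(s["ee_rot"]).as_matrix();F=s["position"]+.005*R[:,2]
c=proj("scene",TT)[0].astype(int)
f=lambda X:((proj("scene",X)-c+30.5)*10-5).round()
im=np.load("gap_scene.npz")["im"][:,:,::-1];k=cv2.resize(im[c[1]-30:c[1]+30,c[0]-30:c[0]+30],(600,600),interpolation=cv2.INTER_CUBIC)
# flange outline approx: convex hull of flats & ear circles
a=np.radians(np.arange(0,360,10));ear=lambda sx_:np.c_[sx_*.039+.012*np.cos(a),.012*np.sin(a)]
pl=np.vstack([ear(1),ear(-1),[[.015,.03],[-.015,.03],[.015,-.03],[-.015,-.03]]]).astype(np.float32)
h=cv2.convexHull(pl).reshape(-1,2)
for z in(-.006,.006):
    X=F+h[:,:1]*R[:,1]+h[:,1:]*R[:,0]+z*R[:,2]
    cv2.polylines(k,[f(X).astype(int)],True,(0,255,0),1)
u=np.cross(sy,AX)
for off in(0,.06):
    cv2.polylines(k,[f(TT-off*AX+.021*(np.cos(a)[:,None]*u+np.sin(a)[:,None]*sy)).astype(int)],True,(255,255,0),1)
cv2.imwrite("pics/p3.png",k)
E
```

```text
(no output)
```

View pics/p3.png

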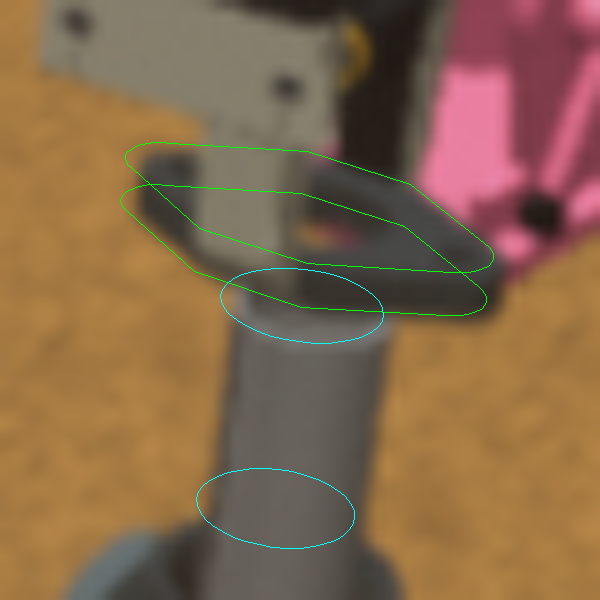

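Call:
play_rows(rows=[[[0,-0.002,0.01],[0,0,0],-1],[[0,-0.002,0.018],[0,0,0],-1],[[0,-0.002,0.022],[0,0,0],-1],[[0,-0.002,0.022],[0,0,0],-1]])

```text
clock: 14.65
position: [0.5658, -0.0147, 0.2156]
ee_rot: [3.052, 0.528, 0.364]
force: [0.3, -0.7, -2.1]
width: 0.642
```

Call:
play_rows(rows=[[[0,0,0.002],[0,0,0],-1],[[0,0,0.003],[0,0,0],-1],[[0,0,0.003],[0,0,0],-1]])

```text
clock: 14.95
position: [0.5664, -0.0146, 0.2145]
ee_rot: [3.052, 0.528, 0.365]
force: [0.1, 0.3, -3.7]
width: 0.645
```

Call:
play_rows(rows=[[[0,0,0.002],[0,0,0],-1],[[0,0,0.003],[0,0,0],-1],[[0,0,0.003],[0,0,0],-1]])

```text
clock: 15.25
position: [0.5667, -0.0146, 0.213]
ee_rot: [3.052, 0.528, 0.365]
force: [0.7, 0.4, -2.7]
width: 0.644
```

```bash
python3 - <<'E'
from h import *
s=arm.observe();print(s["clock"],s["position"],s["force"],s["ft_torque"]);R=Rn.from_rotvec(s["ee_rot"]).as_matrix();print(R.T@s["force"],R.T@s["ft_torque"]);rows(TT+.011*AX,RF,s)
E
```

```text
15.25 [ 0.56669469 -0.0146097   0.2130101 ] [ 0.65035575  0.39092754 -2.74352574] [-0.06628893  0.4008549   0.03345225]
[ 0.10833271 -0.32604509  2.82571744] [ 0.08069201 -0.39747499 -0.04123542]
shift [ 0.0011 -0.0026  0.0014] turn [ 0.0011  0.0002 -0.003 ] dist 0.00155972778912761
```

Call:
play_rows(rows=[[[0,-0.002,0.001],[0,0,0],-1],[[0,-0.002,0.002],[0,0,0],-1],[[0,-0.002,0.002],[0,0,0],-1]])

```text
clock: 15.55
position: [0.5667, -0.0135, 0.2122]
ee_rot: [3.051, 0.528, 0.366]
force: [-1.7, 0.7, 0.1]
width: 0.647
```

Call:
play_rows(rows=[[[0,0,0.001],[0,0,0],-1],[[0,0,0.001],[0,0,0],-1],[[0,0,0.001],[0,0,0],-1]])

```text
clock: 15.85
position: [0.5669, -0.0134, 0.2123]
ee_rot: [3.051, 0.528, 0.366]
force: [-3.4, -0.2, 6.3]
width: 0.644
```

Call:
play_rows(rows=[[[0,0,0.001],[0,0,0],-1],[[0,0,0.0015],[0,0,0],-1],[[0,0,0.0015],[0,0,0],-1],[[0,0,0.0015],[0,0,0],-1]])

```text
clock: 16.25
position: [0.5672, -0.0135, 0.2122]
ee_rot: [3.05, 0.528, 0.367]
force: [-7.8, -0.4, 13.6]
width: 0.647
```

```bash
python3 - <<'E'
from h import *
s=arm.observe();print(s["clock"],s["position"],s["force"],s["width"]);R=Rn.from_rotvec(s["ee_rot"]).as_matrix();print(R.T@s["force"],R.T@s["ft_torque"]);rows(TT+.011*AX,RF,s)
ims=[]
im,d=eyes.get_image("scene");np.savez("on_scene.npz",im=im,d=d); c=proj("scene",TT)[0].astype(int)
f=lambda X:((proj("scene",X)-c+30.5)*10-5)
k=cv2.resize(im[c[1]-30:c[1]+30,c[0]-30:c[0]+30,::-1],(600,600),interpolation=cv2.INTER_CUBIC)
k0=k.copy()
cv2.imwrite("pics/p4.png",k0)
E
```

```text
16.25 [ 0.56723596 -0.01346757  0.21223739] [-7.80026474 -0.415342   13.64123418] 0.6468084778120223
[ -4.19013991  -1.3012819  -15.09467793] [ 0.27341518 -1.39579696 -0.00246451]
shift [-0.0003 -0.0007 -0.0004] turn [ 0.0023 -0.001  -0.0028] dist 0.00043147707768264503
```

View pics/p4.png

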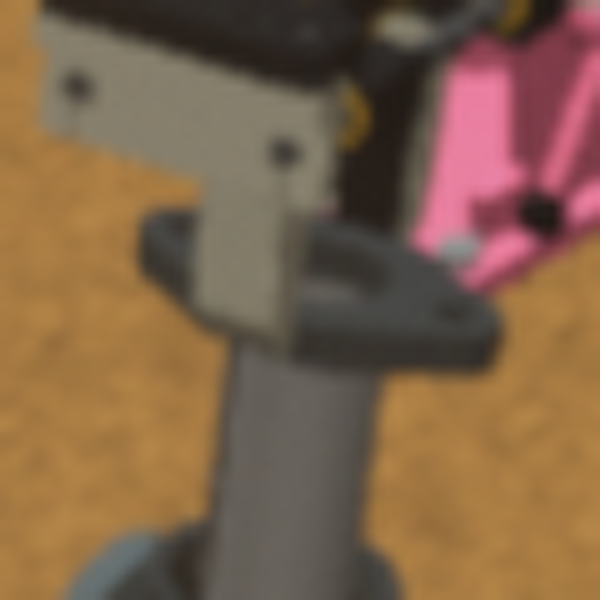

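Call:
play_rows(rows=[[[-0.0006,0,0],[0,0,0],-1],[[-0.0006,0,0],[0,0,0],-1],[[-0.0006,0,0],[0,0,0],-1]])

```text
clock: 16.6
position: [0.5671, -0.0135, 0.2122]
ee_rot: [3.05, 0.528, 0.367]
force: [-7.6, -0.4, 12.7]
width: 0.644
```

```bash
python3 - <<'E'
from h import *
s=arm.observe();print(s["clock"],s["position"],s["force"],s["width"]);R=Rn.from_rotvec(s["ee_rot"]).as_matrix();print(R.T@s["force"],R.T@s["ft_torque"]);rows(TT+.011*AX,RF,s)
E
```

```text
16.6 [ 0.56711608 -0.0135077   0.21221288] [-7.62691036 -0.42919296 12.6606921 ] 0.6441879805689615
[ -4.2532249   -1.29449268 -14.10253379] [ 0.29566187 -1.23896455 -0.03185664]
shift [-0.     -0.0007 -0.0004] turn [ 0.0022 -0.0013 -0.0027] dist 0.00040150864216760877
```

```bash
cat > edge.py <<'E'
from h import *
def stub_lines(im):
    # sub-pixel left/right edges of the stub in rows below flange using channel r-b (stub grey, bench orange)
    c=proj("scene",TT)[0].astype(int);g=(im[:,:,0].astype(float)-im[:,:,2]);out=[]
    for v in range(c[1]+9,c[1]+22):
        row=g[v,c[0]-16:c[0]+16]; thr=(row[:4].mean()+row[13:18].mean())/2; thr2=(row[-4:].mean()+row[13:18].mean())/2
        l=[i for i in range(15) if row[i]>thr>=row[i+1]][-1];L=l+(row[l]-thr)/(row[l]-row[l+1])
        r=[i for i in range(15,31) if row[i]<=thr2<row[i+1]][0];Rr=r+(thr2-row[r])/(row[r+1]-row[r])
        out.append((v,L+c[0]-16,Rr+c[0]-16))
    o=np.array(out);pl=np.polyfit(o[:,0],o[:,1],1);pr=np.polyfit(o[:,0],o[:,2],1)
    mid=np.polyfit(o[:,0],(o[:,1]+o[:,2])/2,1);return pl,pr,np.degrees(np.arctan(mid[0])),np.polyval(mid,c[1]+9)
E
python3 - <<'E'
from edge import *
for n in("seat","gap","on"):
    print(n,stub_lines(np.load(n+"_scene.npz")["im"]))
im,_=eyes.get_image("scene");np.savez("on2_scene.npz",im=im);print(stub_lines(im))
c=proj("scene",TT)[0].astype(int)
a=proj("scene",[TT-.03*AX,TT-.06*AX]);print("AX pred slope",np.degrees(np.arctan((a[1]-a[0])[0]/(a[1]-a[0])[1])))
for dt in(-2,2):
    t=TILT+np.radians(dt);A2=-np.sin(t)*sx+np.array([0,0,np.cos(t)]);a=proj("scene",[TT-.03*A2,TT-.06*A2]);print(dt,np.degrees(np.arctan((a[1]-a[0])[0]/(a[1]-a[0])[1])))
E
```

```text
seat (array([-1.37188145e-01,  2.63937370e+02]), array([-1.45184061e-01,  2.81296838e+02]), np.float64(-8.036251816694977), np.float64(247.76835017529842))
gap (array([-1.35628612e-01,  2.63632149e+02]), array([-1.45368098e-01,  2.81337256e+02]), np.float64(-7.997613228744181), np.float64(247.75699155220437))
on (array([-1.27718301e-01,  2.62086551e+02]), array([-1.34664503e-01,  2.79269053e+02]), np.float64(-7.4740297055848135), np.float64(247.58811496862873))
(array([-1.29594922e-01,  2.62452051e+02]), array([-1.38191564e-01,  2.79937703e+02]), np.float64(-7.626161165573009), np.float64(247.62966657937577))
AX pred slope -7.421760520274536
-2 -6.016195158419859
2 -8.790188705572737
```

```bash
python3 - <<'E'
from h import *
s=arm.observe();R=Rn.from_rotvec(s["ee_rot"]).as_matrix();F=s["position"]+.005*R[:,2]
im=np.load("on2_scene.npz")["im"][:,:,::-1];c=proj("scene",TT)[0].astype(int)
D=np.array([1.4,.5]) # common camera bias px
f=lambda X:((proj("scene",X)+D-c+30.5)*10-5).round()
k=cv2.resize(im[c[1]-30:c[1]+30,c[0]-30:c[0]+30],(600,600),interpolation=cv2.INTER_CUBIC)
a=np.radians(np.arange(0,360,10));ear=lambda sx_:np.c_[sx_*.039+.012*np.cos(a),.012*np.sin(a)]
pl=np.vstack([ear(1),ear(-1),[[.015,.03],[-.015,.03],[.015,-.03],[-.015,-.03]]]).astype(np.float32)
h=cv2.convexHull(pl).reshape(-1,2)
for z in(-.006,.006):
    cv2.polylines(k,[f(F+h[:,:1]*R[:,1]+h[:,1:]*R[:,0]+z*R[:,2]).astype(int)],True,(0,255,0),1)
cv2.polylines(k,[f(F-.006*R[:,2]+.018*(np.cos(a)[:,None]*R[:,0]+np.sin(a)[:,None]*R[:,1])).astype(int)],True,(0,255,0),1)
u=np.cross(sy,AX)
for off in(0,.03,.06):
    cv2.polylines(k,[f(TT-off*AX+.021*(np.cos(a)[:,None]*u+np.sin(a)[:,None]*sy)).astype(int)],True,(255,255,0),1)
cv2.imwrite("pics/p5.png",k)
print((F-TT)@R)
E
```

```text
[ 3.47669316e-05  3.39916853e-04 -5.77751871e-03]
```

View pics/p5.png

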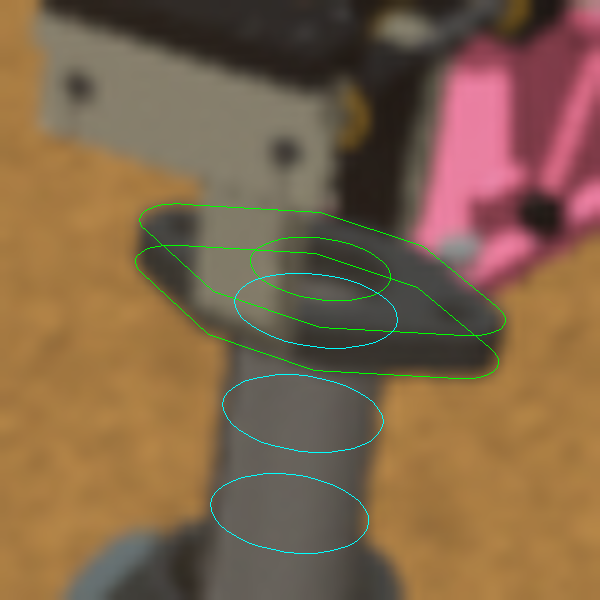

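Call:
play_rows(rows=[[[0,0,0],[0,0,0],-1],[[0,0,0],[0,0,0],-1],[[0,0,0],[0,0,0],-1],[[0,0,0],[0,0,0],-1],[[0,0,0],[0,0,0],-1],[[0,0,0],[0,0,0],-1],[[0,0,0],[0,0,0],-1],[[0,0,0],[0,0,0],-1]])

```text
clock: 17.45
position: [0.5671, -0.0135, 0.2122]
ee_rot: [3.05, 0.528, 0.367]
force: [-6.9, -0.8, 13.5]
width: 0.644
```

```bash
python3 - <<'E'
from edge import *
s=arm.observe();print(s["clock"],s["position"],s["force"],s["width"],s["dq"].round(4));R=Rn.from_rotvec(s["ee_rot"]).as_matrix();print(R.T@s["force"],R.T@s["ft_torque"])
im,_=eyes.get_image("scene");print(stub_lines(im)[2:])
a=proj("scene",[s["position"]+.04*R[:,2],s["position"]+.07*R[:,2]]);d=a[1]-a[0];print("tool axis slope",np.degrees(np.arctan(d[0]/d[1])))
cv2.imwrite("pics/end.png",cv2.resize(im[:,:,::-1],(768,576)))
E
```

```text
17.45 [ 0.56711227 -0.01350168  0.21222608] [-6.91216227 -0.7652194  13.45436391] 0.6437822449430853 [ 0.0002 -0.003  -0.0003  0.0001 -0.0011 -0.0001 -0.0002]
[ -3.5316634   -0.69223788 -14.71161502] [ 0.30157659 -1.23275076 -0.00599652]
(np.float64(-7.6118755828674445), np.float64(247.62989272644177))
tool axis slope -7.581746005487808
```

View pics/end.png

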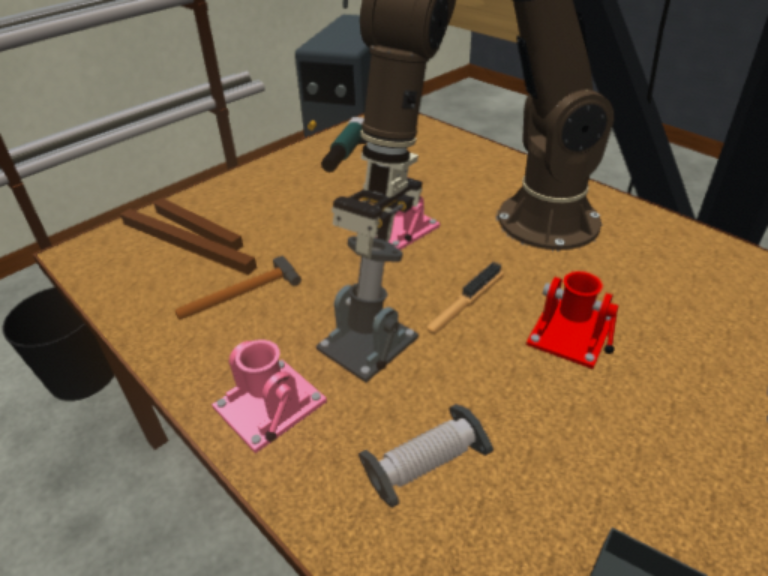

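The flange sits on the stub at (375,248). The hammer, brush and flexpipe have not moved, and the hold is steady. In the scene image the stub's axis slopes -7.61° and the tool's -7.58°. Handing in.

```bash
python3 -c "
from cell import arm
print(arm.sign_off())"
```

```text
the job is handed in; nothing more can be done
None
```

I stood the stub in the grey stand's cup, pushed it home with about 20 N and let go. I then picked up the loose flange across its flats, tilted it to the cup's 13.5° lean, and handed in at about 17.5 s with the gripper still pressing it on the stub.

**Last checks:**
- **Pressure and grip:** the axial contact was about 17–18 N and steady, after allowing for the flange's weight. The grip was set to 60 N and the opening read 59 mm.
- **Flush:** the stub and tool axes agreed to about 0.1° in the scene picture. Only the lean visible in that view could be checked; across it I relied on the stub settling against the flange.
- **Centring:** the flange was within about 1 mm of the stub centre, from the arm's reading and a picture overlay. The top camera could not confirm it because the arm was in the way.
- **Bystanders:** the hammer, wire brush and flexible pipe looked untouched in the final picture.

**What disagreed:**
- The scene camera was offset from the arm and the top camera by about 1.4 px (roughly 4–5 mm), so I used it only for comparing things with each other.
- A sideways force of about 3.5–4 N stayed on the flange; moving it 0.3 mm sideways did not remove it.

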